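# Park the shared desk tools on their outlines for shift handover

## Task

Tidy the office desk for the next shift: put the red stapler, the blue whiteboard eraser, the yellow stamp and the green paper-clip tub each upright on the grey plate that bears its own silhouette, centred on the silhouette, and with the three oblong ones turned in line with it (either way round). Set them down rather than dropping them, and leave the mug and the note block where they are.

Things in the scene. Friction and masses are not known exactly. Their poses are not given: they have to be found in the camera images.
- stapler: Red desk stapler with a dark steel foot, loose, 130 mm long (x), 45 mm tall. Foot 34 mm wide (y) and 7 mm thick; above it a narrower neck; the red upper body is 126 x 30 mm wide and spans 22 to 44 mm above the underside. Origin: centre of the underside; z up. About 0.18 kg. Best gripped across its width at the middle of the red body.
- eraser: Blue whiteboard eraser with a grey felt underside, loose, 104 mm (x) x 48 mm (y) x 32 mm tall; the felt is the lowest 12 mm. Origin: centre of the underside; z up. About 0.08 kg.
- stamp: Yellow office hand stamp standing upright on its black rubber face, loose. Foot 64 mm (x) x 40 mm (y) x 14 mm tall; on it an upright handle block 46 mm (x) x 22 mm (y), from 14 to 60 mm above the underside. Origin: centre of the underside; z up. About 0.07 kg.
- tub: Round green paper-clip tub, closed solid cylinder with dark top and steel clips seen on it (they do not come out), loose, 52 mm diameter, 44 mm tall (clips to 46 mm). Origin: centre of the underside; z up. About 0.10 kg.
- stapler_pad: Fixed thin grey plate, 140 x 80 x 4 mm, lying flat on the desk, with a filled red silhouette at its centre, a 130 x 34 mm rectangle, edged with a thin white line: the parking place of the stapler. Origin: centre of the underside, right below the silhouette's centre; x along the plate's 140 mm side and along the silhouette's long side, z up. Its top is 4 mm above the origin.
- eraser_pad: Fixed thin grey plate, 140 x 80 x 4 mm, lying flat on the desk, with a filled blue silhouette at its centre, a 104 x 48 mm rectangle, edged with a thin white line: the parking place of the whiteboard eraser. Origin: centre of the underside, right below the silhouette's centre; x along the plate's 140 mm side and along the silhouette's long side, z up. Its top is 4 mm above the origin.
- stamp_pad: Fixed thin grey plate, 140 x 80 x 4 mm, lying flat on the desk, with a filled yellow silhouette at its centre, a 64 x 40 mm rectangle, edged with a thin white line: the parking place of the stamp. Origin: centre of the underside, right below the silhouette's centre; x along the plate's 140 mm side and along the silhouette's long side, z up. Its top is 4 mm above the origin.
- tub_pad: Fixed thin grey plate, 140 x 80 x 4 mm, lying flat on the desk, with a filled green silhouette at its centre, a 52 mm disc, edged with a thin white line: the parking place of the paper-clip tub. Origin: centre of the underside, right below the silhouette's centre; x along the plate's 140 mm side, z up. Its top is 4 mm above the origin.
- mug: Bystander: white ceramic mug, loose, 76 mm across, 90 mm tall, handle reaching 64 mm from its axis along +y. Origin: centre of the underside, z up. Leave it where it stands.
- notes: Bystander: block of white note paper with a brown cardboard top (seen from above: a brown square), loose, 76 x 76 x 30 mm. Origin: centre of the underside, z up. Leave it where it lies.
Not all that is in view belongs to the job. There is more than one size of the stapler; the one meant has the size given above.

How it is judged (in metres and radians):
At the end, for the whole second after the job is handed in: Each of the four is upright (0.1 rad) and at rest on its own plate, within 12 mm of the silhouette's centre; stapler, eraser and stamp within 0.21 rad of its direction, either way round; mug and note block within 20 mm of their start (horizontal distance between stapler and stapler_pad below 0.012 m and z of stapler in the frame of stapler_pad between 0.001 and 0.007 m and angle between each of stapler, eraser, stamp, tub's own z axis and vertical below 0.1 rad and linear speed of each of stapler, eraser, stamp, tub below 0.02 m/s and angular speed of each of stapler, eraser, stamp, tub below 0.2 rad/s and angle between the x axis of stapler and the x axis of stapler_pad, either way round below 0.21 rad and horizontal distance between eraser and eraser_pad below 0.012 m and z of eraser in the frame of eraser_pad between 0.001 and 0.007 m and angle between the x axis of eraser and the x axis of eraser_pad, either way round below 0.21 rad and horizontal distance between stamp and stamp_pad below 0.012 m and z of stamp in the frame of stamp_pad between 0.001 and 0.007 m and angle between the x axis of stamp and the x axis of stamp_pad, either way round below 0.21 rad and horizontal distance between tub and tub_pad below 0.012 m and z of tub in the frame of tub_pad between 0.001 and 0.007 m and distance of each of mug, notes from where it was at the start of the episode below 0.02 m); the robot touches nothing.
It fails at once if one of the four things is dropped or thrown (faster than 0.7 m/s with no finger on it: a free fall of about 25 mm) ((linear speed of stapler above 0.7 m/s and contact force between the fingers and stapler below 0.02 N) or (linear speed of eraser above 0.7 m/s and contact force between the fingers and eraser below 0.02 N) or (linear speed of stamp above 0.7 m/s and contact force between the fingers and stamp below 0.02 N) or (linear speed of tub above 0.7 m/s and contact force between the fingers and tub below 0.02 N)).
It fails at once if the mug is pushed more than 20 mm or tipped (distance of mug from where it was at the start of the episode above 0.02 m or angle between mug's own z axis and vertical above 0.3 rad).
It fails at once if the note block is pushed more than 20 mm or tipped (distance of notes from where it was at the start of the episode above 0.02 m or angle between notes's own z axis and vertical above 0.3 rad).
It also fails if it takes over 134 s, if anything falls off the work surface, if the arm or the gripper's body presses on something with over 40 N, if the wrist force passes 120 N, or if a joint passes its speed limit or range.

## Robot

A 7-joint arm with a two-finger parallel gripper is mounted at the origin on the work surface. World frame = base frame: x ahead of the robot, y to its left, z up, the work surface at z = 0. Lengths are in mm, angles in rad, forces in N, time in s.
With the tool pointing down it reaches from about 400 to 900 mm from the base axis. Payload 5.6 kg.
Tool frame: the origin (TCP) lies on the centre line of the jaws, within the pads' length; the fingertips stand 22 mm ahead of it and the grasp point (between the pads) lies 3 mm ahead of it; x points along the fingers, z is the direction in which the jaws open and shut, and the axes are right-handed (so a half turn about x gives the same grasp; the last joint's range is limited). The gripper opens to 92 mm and grips with 3 to 60 N. Pads are 20 mm wide; open, the fingers measure 128 mm over their backs; the gripper's body (75 mm by 189 mm) begins 69 mm behind the grasp point.
Start: joints at [-1.267, 0.468, -0.012, 1.603, 0.006, 1.071, -0.056], TCP at [220.969, 611.295, 236.592] pointing down, gripper open.
Joint ranges: [-2.53, 2.53], [-0.31, 2.02], [-1.57, 1.55], [0.28, 2.44], [-1.29, 4.43], [0.15, 1.84], [-2.92, 2.92]. Speed limits (rad/s): [2.57, 2.57, 3.14, 3.14, 3.14, 3.14, 3.14].

## Interface

Orientations are given as [roll, pitch, yaw] about the fixed x, y, z axes, in that order (R = Rz(yaw) Ry(pitch) Rx(roll)).
In Python, from bench import * gives the robot as it stands.
- The arm moves only by the tool jog_arm, never from a script. Its argument "motion" is one flat list of numbers, 7 for each row, row after row: the turn, a rotation vector about the tool's x, y, z in degrees, then the shift along the tool's x, y, z in mm, then the opening, from 0 (shut) to 1 (fully open). A call has 1 to 10 rows; each row is the pose to reach, as a shift and turn from the pose commanded when the call began, along the tool's axes at that moment; what a row does not reach only later rows make up. A row lasts 1/12 s, in which the tool goes at most 41.7 mm and 7.16 degrees, less where a joint would pass 70% of its speed; a pose out of reach is approached as far as the arm can. A call with a gripper value outside its range is refused whole. The fingers move at their own pace and stop on an object; "force" is the grip in N (left out, the last holds). Time passes only in rows, so rows that repeat a pose let the fingers close. It gives the time, the measured TCP pose, the force and the opening at its end, in the units of the state.
- sense(): the state, without advancing time (a new reading comes with each control period).
- grab_frame(name): name is "side" or "top"; returns the picture (420x560x3 uint8, red, green, blue); there is no depth.
- camera_model(name): a dict with "fovy" (degrees; the focal length in pixels is half the picture's height over the tangent of half this angle, whatever the lens; pixels are square), "cx", "cy" (the principal point, pixels), "xyz" and "orientation" of the camera in the world. Camera axes: x right, y down, z forward; pixel columns grow to the right and rows downward; lengths in mm; the calibration is good to about 2 mm. A picture is of the moment at which its call begins. camera_model takes no time and is no camera call.
- close_job(): hands the job in, once; it reports no verdict.
Trained networks look in the newest picture that a camera, given by its name, has taken for a name from the list of things; names that differ only in an ending like _2 or _b are one class to them, and where a whole thing is asked for, a point or a joint stands for the part that bears it (a point fixed in the world has none). Each returns a list of dicts, best first, with "confidence" (0 to 1); they miss things now and then, are a little off and sometimes report something else, mostly with a low value. They report only what shows in the picture. A call takes as long as a camera call. They do not tell look-alikes from the thing itself.
- outline_of(query, camera): "region" (420x560 bool, what is visible of it) and "position" ([row, column] in pixels, amid what is visible of it).
- landmark_of(query, camera): "position" ([row, column] in pixels: a listed point, or the origin of a listed thing).
The state is a dict: "time": time; "joint_pos": joint angles; "joint_velocities": joint speeds; "effort": joint torques, N m; "eef_pos": TCP position; "eef_rot": TCP orientation; "contact_force": force on the tool from outside, world axes, zero at the start; "ft_torque": the same for the moment, N m; "width": finger opening in mm.
Only numpy, scipy, OpenCV 4.12 (cv2) and the standard library are available. Lean on these libraries where they do the work, as an engineer would, in place of code of your own. Each camera call takes 0.05 s, during which the arm holds its last target.

## Working session

There is one attempt and no reset: what is moved stays moved. The work goes in short steps, Python scripts to look and compute and a tool call to move; the robot and the scene stay as the last step left them, time stands still between calls to the robot, and variables do not carry over. Pictures are saved under pics/ and viewed, and the job is handed in when it is done.

Besides the shell and the picture viewer there is one more tool, called after "Emit:" as name(argument=value, ...), one argument or row to a line, values as JSON. jog_arm: Moves the arm, as the interface text tells. Its arguments: {"type":"object","properties":{"motion":{"type":"array","items":{"type":"number"}},"force":{"type":"number"}},"required":["motion"]}

```bash
mkdir -p pics; ls; python3 - <<'E'
from bench import *
import cv2
s=sense()
print({k:s[k] for k in('time','eef_pos','eef_rot','width')})
for n in('top','side'):
    im=grab_frame(n); cv2.imwrite(f'pics/{n}0.png',im[:,:,::-1]); print(camera_model(n))
E
```

```text
pics
{'time': 0.0, 'eef_pos': array([220.79194311, 610.77514498, 235.65206032]), 'eef_rot': array([-3.07836245,  1.56901688, -1.85440466]), 'width': 91.76820684583845}
{'fovy': 45.531198005961855, 'cx': 281.530923772213, 'cy': 214.63757524892577, 'xyz': array([ 267.31906077,    6.77833092, 1543.99961519]), 'orientation': array([-3.03782074,  0.00831469, -1.56587612])}
{'fovy': 44.9037563773344, 'cx': 282.620221093784, 'cy': 212.44328885758623, 'xyz': array([  -45.79281577, -1046.74817202,  1130.57699026]), 'orientation': array([-2.32760704, -0.00320506, -0.43980593])}
```

View pics/top0.png

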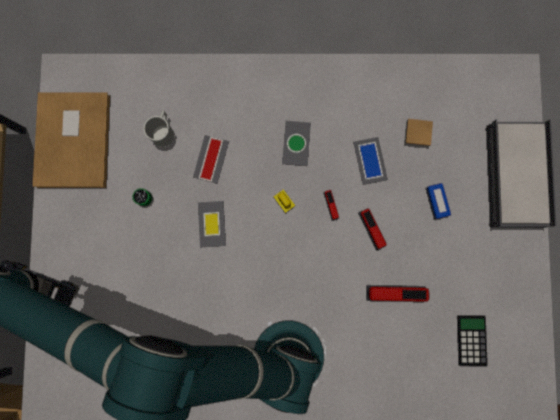

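View pics/side0.png

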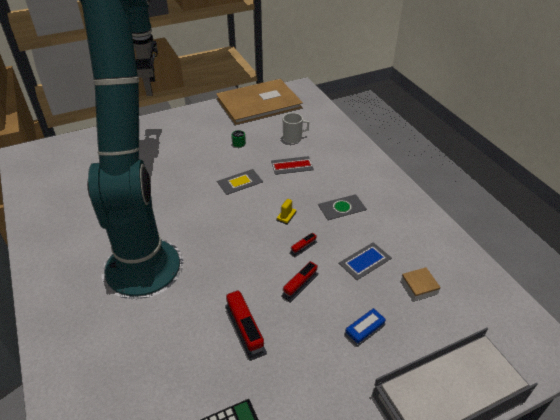

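The job's stapler should be the middle one of the three, at about (372,229) with a length of about 42 px, or roughly 130 mm. I'll fit object models to the masks.

```bash
cat > h.py <<'E'
from bench import *
import cv2, numpy as np
from scipy.spatial.transform import Rotation as R
from scipy.optimize import minimize
CM={n:camera_model(n) for n in('top','side')}
def proj(n,P):
    c=CM[n]; f=210/np.tan(np.radians(c['fovy'])/2)
    q=R.from_euler('xyz',c['orientation']).inv().apply(np.atleast_2d(P)-c['xyz'])
    return np.c_[c['cx']+f*q[:,0]/q[:,2], c['cy']+f*q[:,1]/q[:,2]]
def unproj(n,uv,z):
    c=CM[n]; f=210/np.tan(np.radians(c['fovy'])/2)
    d=R.from_euler('xyz',c['orientation']).apply([(uv[0]-c['cx'])/f,(uv[1]-c['cy'])/f,1])
    return c['xyz']+d*(z-c['xyz'][2])/d[2]
def box(l,w,z0,z1): return np.array([[x*l/2,y*w/2,z] for x in(-1,1) for y in(-1,1) for z in(z0,z1)])
def cyl(d,z0,z1): 
    a=np.linspace(0,6.283,32); return np.concatenate([np.c_[d/2*np.cos(a),d/2*np.sin(a),0*a+z] for z in(z0,z1)])
M={'stapler':[box(130,34,0,7),box(126,30,22,44)],'eraser':[box(104,48,0,32)],'stamp':[box(64,40,0,14),box(46,22,14,60)],'tub':[cyl(52,0,45)],
 'stapler_pad':[box(140,80,0,4)],'eraser_pad':[box(140,80,0,4)],'stamp_pad':[box(140,80,0,4)],'tub_pad':[box(140,80,0,4)]}
def render(n,name,p,zb,roi,S=4):
    x0,y0,x1,y1=roi; im=np.zeros(((y1-y0)*S,(x1-x0)*S),np.uint8)
    c,s=np.cos(p[2]),np.sin(p[2])
    for b in M[name]:
        w=np.c_[b[:,0]*c-b[:,1]*s+p[0],b[:,0]*s+b[:,1]*c+p[1],b[:,2]+zb]
        h=cv2.convexHull(((proj(n,w)+.5-[x0,y0])*S*16).astype(np.int32))
        cv2.fillConvexPoly(im,h,255,shift=4)
    return cv2.resize(im,None,fx=1/S,fy=1/S,interpolation=cv2.INTER_AREA)/255.
def fit(name,masks,p0,zb=0):
    rois={}
    for n,m in masks.items():
        ys,xs=np.where(m); rois[n]=(max(xs.min()-15,0),max(ys.min()-15,0),min(xs.max()+16,560),min(ys.max()+16,420))
    def cost(q):
        p=(q[0],q[1],q[2]/50); t=0
        for n,m in masks.items():
            r=rois[n]; t+=np.abs(render(n,name,p,zb,r)-m[r[1]:r[3],r[0]:r[2]]).sum()/m.sum()
        return t
    best=None
    for dy in (0,.4,-.4):
        q0=np.array([p0[0],p0[1],(p0[2]+dy)*50])
        r=minimize(cost,q0,method='Nelder-Mead',options=dict(initial_simplex=q0+np.array([[0,0,0],[8,0,0],[0,8,0],[0,0,8]]),xatol=.1,fatol=1e-4))
        if best is None or r.fun<best.fun: best=r
    return best.x[0],best.x[1],best.x[2]/50,best.fun/len(masks)
def p0of(mask,z):
    (c,sz,a)=cv2.minAreaRect(np.argwhere(mask)[:,::-1].astype(np.float32))
    b=cv2.boxPoints((c,sz,a)); e=(b[1]-b[0]) if np.linalg.norm(b[1]-b[0])>np.linalg.norm(b[2]-b[1]) else b[2]-b[1]
    A=unproj('top',c,z);B=unproj('top',np.array(c)+e,z)-A
    return A[0],A[1],np.arctan2(B[1],B[0])%np.pi
E
cat > look.py <<'E'
from h import *
import sys
zb={}
k=sys.argv[1]
names=sys.argv[2:]
ims={n:grab_frame(n) for n in('top','side')}
for n in ims: cv2.imwrite(f'pics/{n}{k}.png',ims[n][:,:,::-1])
for nm in names:
    res={}
    for n in('top','side'):
        o=outline_of(nm,n)
        print(nm,n,[(round(d['confidence'],2),np.round(d['position']).tolist(),int(d['region'].sum())) for d in o[:4]])
        res[n]=o
    if not res['top']: continue
    best=None
    for d in res['top']:
        if d['confidence']<.3: continue
        p0=p0of(d['region'],M[nm][-1][:,2].max()/2 if nm in M else 30)
        if nm not in M: print('  raw',np.round(p0,2)); continue
        t=fit(nm,{'top':d['region']},p0)
        print('  topfit',np.round(t,3))
        for e in res['side']:
            if e['confidence']<.3: continue
            u=proj('side',[t[0],t[1],20])[0]
            if np.hypot(u[0]-e['position'][1],u[1]-e['position'][0])<15:
                print('  both',np.round(fit(nm,{'top':d['region'],'side':e['region']},t),3),'side',np.round(fit(nm,{'side':e['region']},t),3))
E
python3 look.py 1 stapler eraser stamp tub stapler_pad eraser_pad stamp_pad tub_pad mug notes; python3 -c "
import cv2
im=cv2.imread('pics/top1.png');cv2.imwrite('pics/z1.png',cv2.resize(im[95:320,110:470],(800,500),interpolation=cv2.INTER_CUBIC))"
```

```text
stapler top [(0.88, [292.0, 398.0], 983), (0.72, [230.0, 374.0], 535), (0.53, [204.0, 330.0], 229)]
stapler side [(0.8, [323.0, 246.0], 1403), (0.79, [244.0, 302.0], 304), (0.54, [137.0, 237.0], 188)]
  topfit [ 190.051 -342.568    1.655    0.437]
  both [ 189.666 -337.782    1.652    0.416] side [ 188.981 -342.859    1.65     0.393]
  topfit [ 3.84931e+02 -2.56330e+02  4.44000e-01  9.70000e-02]
  topfit [ 4.57394e+02 -1.29956e+02  8.90000e-02  1.28800e+00]
  both [ 462.964 -129.698    0.501    1.248] side [ 458.706 -131.383    0.659    1.062]
eraser top [(0.9, [203.0, 439.0], 608)]
eraser side [(0.87, [329.0, 363.0], 842)]
  topfit [ 4.71549e+02 -4.58904e+02  2.42000e-01  9.20000e-02]
  both [ 4.70803e+02 -4.58772e+02  2.49000e-01  1.06000e-01] side [ 4.68911e+02 -4.58377e+02  2.55000e-01  1.03000e-01]
stamp top [(0.48, [200.0, 286.0], 278)]
stamp side [(0.61, [212.0, 287.0], 335)]
  topfit [4.70647e+02 1.44190e+01 6.32000e-01 8.10000e-02]
  both [4.70227e+02 1.38560e+01 6.46000e-01 8.10000e-02] side [4.69323e+02 1.33150e+01 6.47000e-01 7.40000e-02]
tub top [(0.82, [195.0, 144.0], 2
[... 1165 characters left out ...]
02] side [3.96201e+02 2.40479e+02 7.00000e-02 6.40000e-02]
  topfit [6.03992e+02 2.44785e+02 2.89500e+00 5.80000e-02]
tub_pad top [(0.68, [140.0, 296.0], 1081)]
tub_pad side [(0.93, [203.0, 342.0], 706)]
  topfit [ 6.55618e+02 -2.31000e+01  3.06800e+00  5.80000e-02]
  both [ 6.54731e+02 -2.30820e+01  3.06900e+00  8.10000e-02] side [ 6.54326e+02 -2.32010e+01  3.06300e+00  9.90000e-02]
mug top [(0.7, [132.0, 158.0], 710)]
mug side [(0.83, [129.0, 292.0], 591)]
  raw [6.849e+02 4.019e+02 4.800e-01]
notes top [(0.92, [131.0, 416.0], 659), (0.7, [144.0, 298.0], 1219), (0.19, [224.0, 212.0], 1174)]
notes side [(0.9, [282.0, 416.0], 856)]
  raw [ 681.06 -401.      3.02]
  raw [646.82 -21.8    3.1 ]
```

View pics/z1.png

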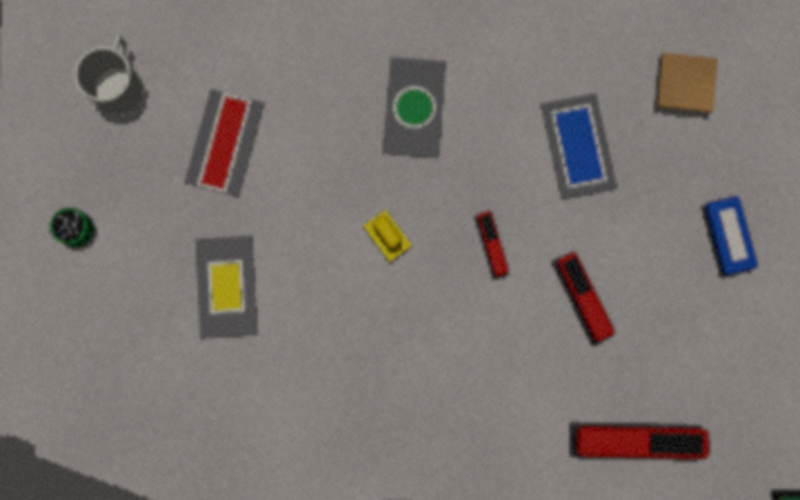

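```bash
cat > go.py <<'E'
# usage: go.py x y z [objyaw|-]  -> deltas in tool frame from measured pose
from bench import *
import sys, numpy as np
from scipy.spatial.transform import Rotation as R
s=sense(); p=s['eef_pos']; r=R.from_euler('xyz',s['eef_rot']); m=r.as_matrix()
phi=np.arctan2(m[1,2],m[0,2]); az=np.arctan2(p[1],p[0])
x,y,z=map(float,sys.argv[1:4]); a=sys.argv[4] if len(sys.argv)>4 else '-'
C=-1.5708  # phi-az at q7=0, checked below
print('t',s['time'],'p',p.round(1),'phi',phi.round(3),'phi-az',((phi-az+np.pi)%(2*np.pi)-np.pi).round(3),'q7',s['joint_pos'][6].round(3),'tilt',np.degrees(np.arccos(-m[2,0])).round(2),'w',round(s['width'],1),'F',np.round(s['contact_force'],1))
az2=np.arctan2(y,x)
if a=='=': t=phi
elif a=='-': t=az2+C
else:
    t=float(a)+np.pi/2; t+=np.pi*np.round((az2+C-t)/np.pi)
T=np.c_[[0,0,-1],np.cross([np.cos(t),np.sin(t),0],[0,0,-1]),[np.cos(t),np.sin(t),0]]
d=m.T@(np.array([x,y,z])-p); rv=np.degrees((r.inv()*R.from_matrix(T)).as_rotvec())
print('turn',rv.round(1),'shift',d.round(1),'rows >=',max(np.linalg.norm(d)/41.7,np.linalg.norm(rv)/7.16).round(1),'phi target',round(t,3))
E
python3 go.py 479 450 150 -
```

```text
t 1.2 p [220.9 611.3 236.6] phi 1.224 phi-az -0.0 q7 -0.056 tilt 0.0 w 92.1 F [-0.9 -0.4 -0.3]
turn [116.9   0.    0. ] shift [  86.6 -297.5  -64. ] rows >= 16.3 phi target -0.817
```

```bash
sed -i 's/^C=.*/C=0.0/' go.py; python3 go.py 479 450 120 -
```

```text
t 1.2 p [220.9 611.3 236.6] phi 1.224 phi-az -0.0 q7 -0.056 tilt 0.0 w 92.1 F [-0.9 -0.4 -0.3]
turn [26.9  0.   0. ] shift [ 116.6 -297.5  -64. ] rows >= 7.8 phi target 0.754
```

Emit:
jog_arm(
  motion=[2, 0, 0, 8, -20, -4, 1, 5, 0, 0, 22, -55, -12, 1, 8, 0, 0, 36, -92, -20, 1, 12, 0, 0, 52, -132, -28, 1, 16, 0, 0, 68, -172, -37, 1, 19, 0, 0, 82, -210, -45, 1, 22, 0, 0, 96, -245, -53, 1, 25, 0, 0, 108, -275, -59, 1, 26.5, 0, 0, 115, -292, -63, 1, 26.9, 0, 0, 116.6, -297.5, -64, 1],
  force=20,
)

```text
time: 2.03
eef_pos: [482.2, 445.5, 118.3]
eef_rot: [-2.337, 1.567, -1.59]
contact_force: [-0.2, -0.7, 0.6]
width: 91.9
```

```bash
python3 go.py 479 450 28 -; python3 look.py 2 tub; python3 -c "
import cv2
im=cv2.imread('pics/side2.png');cv2.imwrite('pics/z2.png',cv2.resize(im[60:220,150:350],(800,640))[:600])"
```

```text
t 2.0333 p [482.2 445.5 118.3] phi 0.747 phi-az 0.001 q7 0.031 tilt 0.2 w 91.9 F [-0.2 -0.7  0.6]
turn [-0.4 -0.1  0.1] shift [90.3  5.7  0.9] rows >= 2.2 phi target 0.754
tub top [(0.5, [190.0, 145.0], 73)]
tub side [(0.54, [139.0, 236.0], 188)]
  topfit [481.214 449.196   1.607   3.21 ]
  both [480.484 448.799   1.71    1.774] side [4.77259e+02 4.57982e+02 1.55500e+00 2.20000e-01]
```

View pics/z2.png

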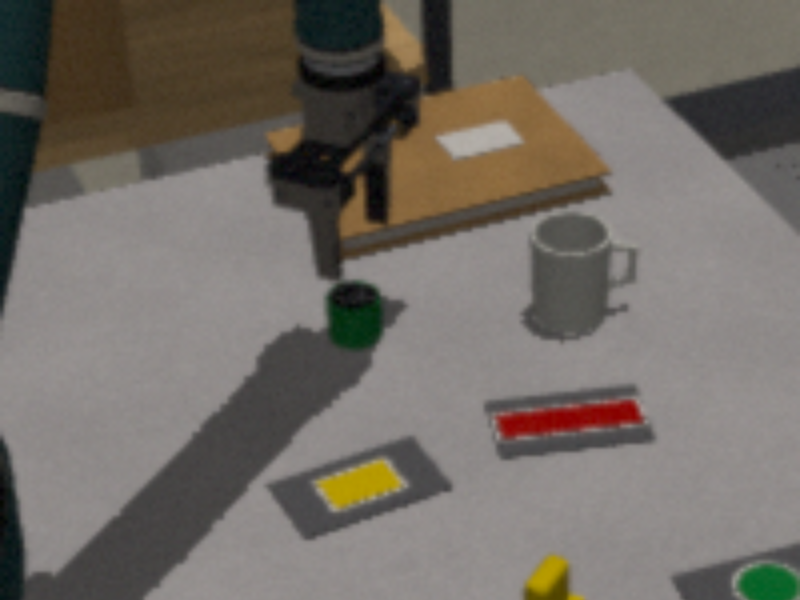

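The gripper hangs above the tub, which sits at about (355,315) in the zoomed picture, and the approach is clear. I'll descend onto it.

Emit:
jog_arm(
  motion=[0, 0, 0, 5, 5, 1, 1, 0, 0, 0, 20, 5.7, 1, 1, 0, 0, 0, 40, 5.7, 1, 1, 0, 0, 0, 60, 5.7, 1, 1, 0, 0, 0, 78, 5.7, 1, 1, 0, 0, 0, 88, 5.7, 1, 1, 0, 0, 0, 90, 5.7, 1, 1, 0, 0, 0, 90, 5.7, 1, 1],
)

```text
time: 2.9
eef_pos: [474.7, 455.8, 29.7]
eef_rot: [2.491, 1.57, -3.035]
contact_force: [0.4, 0.3, 0.2]
width: 92.3
```

```bash
python3 go.py 479 450 28 =
```

```text
t 2.9 p [474.7 455.8  29.7] phi 0.756 phi-az -0.009 q7 0.036 tilt 0.04 w 92.3 F [0.4 0.3 0.2]
turn [-0. -0. -0.] shift [ 1.7 -7.1 -0.8] rows >= 0.2 phi target 0.756
```

Emit:
jog_arm(
  motion=[0, 0, 0, 1, -5, -0.5, 1, 0, 0, 0, 1.5, -7, -0.8, 1, 0, 0, 0, 1.5, -7, -0.8, 1],
)

```text
time: 3.15
eef_pos: [481.3, 448.7, 29.6]
eef_rot: [-0.272, 1.569, 0.482]
contact_force: [0.0, -0.2, -0.5]
width: 91.9
```

```bash
python3 go.py 479 450 28 =
```

```text
t 3.15 p [481.3 448.7  29.6] phi 0.753 phi-az 0.003 q7 0.047 tilt 0.11 w 91.9 F [ 0.  -0.2 -0.5]
turn [-0.   0.1  0. ] shift [ 1.6  2.5 -0.8] rows >= 0.1 phi target 0.753
```

Emit:
jog_arm(
  motion=[0, 0, 0, 1, 1.5, 0, 0, 0, 0, 0, 1, 1.5, 0, 0, 0, 0, 0, 1, 1.5, 0, 0, 0, 0, 0, 1, 1.5, 0, 0, 0, 0, 0, 1, 1.5, 0, 0, 0, 0, 0, 1, 1.5, 0, 0, 0, 0, 0, 1, 1.5, 0, 0, 0, 0, 0, 1, 1.5, 0, 0],
  force=20,
)

```text
time: 3.82
eef_pos: [479.0, 450.3, 27.5]
eef_rot: [1.582, 1.571, 2.337]
contact_force: [-0.5, 0.4, -0.6]
width: 51.7
```

```bash
python3 go.py 479 450 148 =
```

```text
t 3.8167 p [479.  450.3  27.5] phi 0.754 phi-az -0.0 q7 0.045 tilt 0.0 w 51.7 F [-0.5  0.4 -0.6]
turn [-0. -0. -0.] shift [-120.5   -0.2   -0.2] rows >= 2.9 phi target 0.754
```

Width is 51.7 mm, so the tub is held. I'll lift it.

Emit:
jog_arm(
  motion=[0, 0, 0, -5, 0, 0, 0, 0, 0, 0, -15, 0, 0, 0, 0, 0, 0, -32, 0, 0, 0, 0, 0, 0, -52, 0, 0, 0, 0, 0, 0, -72, 0, 0, 0, 0, 0, 0, -92, 0, 0, 0, 0, 0, 0, -108, 0, 0, 0, 0, 0, 0, -117, 0, 0, 0, 0, 0, 0, -120, 0, 0, 0, 0, 0, 0, -120, 0, 0, 0],
)

```text
time: 4.65
eef_pos: [479.2, 450.5, 148.4]
eef_rot: [0.064, 1.569, 0.818]
contact_force: [0.4, -0.1, -1.4]
width: 51.9
```

```bash
python3 go.py 655 -23 148 -
```

```text
t 4.65 p [479.2 450.5 148.4] phi 0.755 phi-az 0.0 q7 0.027 tilt 0.08 w 51.9 F [ 0.4 -0.1 -1.4]
turn [45.2  0.1 -0. ] shift [ 1.000e-01 -4.654e+02 -1.962e+02] rows >= 12.1 phi target -0.035
```

Emit:
jog_arm(
  motion=[1, 0, 0, 0, -10, -4, 0, 3, 0, 0, 0, -30, -13, 0, 5.5, 0, 0, 0, -58, -24, 0, 8.5, 0, 0, 0, -88, -37, 0, 11.5, 0, 0, 0, -118, -50, 0, 14.5, 0, 0, 0, -148, -62, 0, 17.5, 0, 0, 0, -178, -75, 0, 20, 0, 0, 0, -205, -86, 0, 21.5, 0, 0, 0, -222, -94, 0, 22.5, 0, 0, 0, -230, -97, 0],
)

```text
time: 5.48
eef_pos: [566.7, 210.4, 146.9]
eef_rot: [-2.232, 1.568, -1.878]
contact_force: [-0.2, 0.0, -1.3]
width: 51.4
```

Emit:
jog_arm(
  motion=[0, 0, 0, 0, 0, 0, 0],
)

```text
time: 5.57
eef_pos: [566.5, 212.9, 147.1]
eef_rot: [-2.257, 1.569, -1.9]
contact_force: [-0.1, 0.6, -1.7]
width: 51.7
```

```bash
python3 go.py 655 -23 100 -
```

```text
t 5.5667 p [566.5 212.9 147.1] phi 0.356 phi-az -0.003 q7 0.085 tilt 0.08 w 51.7 F [-0.1  0.6 -1.7]
turn [22.4 -0.   0.1] shift [  47.4 -252.     0.7] rows >= 6.1 phi target -0.035
```

Emit:
jog_arm(
  motion=[1, 0, 0, 0, -12, 0, 0, 4, 0, 0, 5, -40, 0, 0, 7, 0, 0, 12, -75, 0, 0, 10, 0, 0, 19, -112, 0, 0, 13.5, 0, 0, 26, -150, 0, 0, 17, 0, 0, 33, -188, 0, 0, 20, 0, 0, 39, -222, 0, 0, 22, 0, 0, 45, -243, 0.5, 0, 22.4, 0, 0, 47, -252, 0.7, 0, 22.4, 0, 0, 47.4, -252, 0.7, 0],
)

```text
time: 6.4
eef_pos: [655.7, -20.6, 99.3]
eef_rot: [-2.429, 1.57, -2.46]
contact_force: [0.1, -0.8, -1.6]
width: 51.3
```

Emit:
jog_arm(
  motion=[0, 0, 0, 0, 0, 0, 0, 0, 0, 0, 0, 0, 0, 0],
)

```text
time: 6.57
eef_pos: [655.4, -15.7, 100.1]
eef_rot: [1.791, 1.569, 1.766]
contact_force: [-0.1, 0.0, -1.7]
width: 51.4
```

```bash
python3 go.py 655 -23 33 -
```

```text
t 6.5667 p [655.4 -15.7 100.1] phi -0.025 phi-az -0.001 q7 0.183 tilt 0.12 w 51.4 F [-0.1  0.  -1.7]
turn [ 0.6 -0.  -0.1] shift [67.1 -7.4 -0.2] rows >= 1.6 phi target -0.035
```

Emit:
jog_arm(
  motion=[0.3, 0, 0, 2, -3, 0, 0, 0.5, 0, 0, 8, -5, 0, 0, 0.5, 0, 0, 20, -6, 0, 0, 0.5, 0, 0, 33, -6, 0, 0, 0.5, 0, 0, 46, -6, 0, 0, 0.5, 0, 0, 55, -6, 0, 0, 0.5, 0, 0, 60, -6, 0, 0, 0.5, 0, 0, 62, -6, 0, 0, 0.5, 0, 0, 62, -6, 0, 0, 0.5, 0, 0, 62, -6, 0, 0],
)

```text
time: 7.4
eef_pos: [655.8, -25.4, 38.3]
eef_rot: [-0.179, 1.57, -0.217]
contact_force: [0.8, 0.6, -0.6]
width: 51.4
```

```bash
python3 go.py 655 -23 32 -; python3 look.py 3 tub tub_pad
```

```text
t 7.4 p [655.8 -25.4  38.3] phi -0.038 phi-az 0.001 q7 0.212 tilt 0.03 w 51.4 F [ 0.8  0.6 -0.6]
turn [-0.2  0.   0. ] shift [ 6.3  2.3 -0.9] rows >= 0.2 phi target -0.035
tub top []
tub side [(0.48, [200.0, 343.0], 199)]
tub_pad top []
tub_pad side [(0.86, [209.0, 340.0], 483)]
```

Emit:
jog_arm(
  motion=[0, 0, 0, 1, 2, 0, 0, 0, 0, 0, 3, 2, 0, 0, 0, 0, 0, 5, 2, 0, 0, 0, 0, 0, 6, 2, 0, 0, 0, 0, 0, 6.5, 2, 0, 0, 0, 0, 0, 6.5, 2, 0, 0],
)

```text
time: 8.2
eef_pos: [655.5, -23.3, 31.5]
eef_rot: [-3.038, 1.571, -3.076]
contact_force: [0.4, 1.1, -1.7]
width: 51.8
```

```bash
python3 go.py 655 -23 32 -
```

```text
t 8.2 p [655.5 -23.3  31.5] phi -0.038 phi-az -0.003 q7 0.212 tilt 0.01 w 51.8 F [ 0.4  1.1 -1.7]
turn [-0.2 -0.   0. ] shift [-0.5  0.3 -0.6] rows >= 0.0 phi target -0.035
```

Emit:
jog_arm(
  motion=[0, 0, 0, 0.5, 0, 0, 0, 0, 0, 0, 0.5, 0, 0, 0.7, 0, 0, 0, 0.5, 0, 0, 1, 0, 0, 0, 0.5, 0, 0, 1, 0, 0, 0, 0.5, 0, 0, 1, 0, 0, 0, 0.5, 0, 0, 1, 0, 0, 0, -5, 0, 0, 1, 0, 0, 0, -25, 0, 0, 1, 0, 0, 0, -60, 0, 0, 1, 0, 0, 0, -100, 0, 0, 1],
)

```text
time: 9.03
eef_pos: [654.0, -23.2, 131.0]
eef_rot: [-3.003, 1.566, -3.041]
contact_force: [0.8, 1.0, -0.1]
width: 92.1
```

```bash
python3 go.py 470 14 130 .645
```

```text
t 9.0333 p [654.  -23.2 131. ] phi -0.038 phi-az -0.003 q7 0.169 tilt 0.26 w 92.1 F [ 0.8  1.  -0.1]
turn [50.9 -0.2  0.1] shift [   1.8   30.2 -185.3] rows >= 7.1 phi target -0.926
```

Emit:
jog_arm(
  motion=[3, 0, 0, 0, 2, -10, 1, 9, 0, 0, 0, 6, -35, 1, 16, 0, 0, 0, 10, -60, 1, 23, 0, 0, 0, 14, -86, 1, 30, 0, 0, 0, 18, -112, 1, 37, 0, 0, 0, 22, -138, 1, 43, 0, 0, 0, 26, -160, 1, 48, 0, 0, 0, 29, -176, 1, 50.5, 0, 0, 0, 30, -184, 1, 51, 0, 0, 0, 30.2, -185.3, 1],
)

```text
time: 9.87
eef_pos: [470.0, 14.6, 131.9]
eef_rot: [3.069, 1.569, 2.14]
contact_force: [0.5, 0.9, -0.6]
width: 92.0
```

Emit:
jog_arm(
  motion=[0, 0, 0, 0, 0, 0, 1, 0, 0, 0, 0, 0, 0, 1],
)

```text
time: 10.03
eef_pos: [472.6, 14.0, 132.0]
eef_rot: [1.014, 1.569, 0.087]
contact_force: [-0.1, 0.3, -0.8]
width: 91.9
```

```bash
python3 go.py 470 14 43 .645
```

```text
t 10.0333 p [472.6  14.  132. ] phi -0.927 phi-az -0.956 q7 -0.703 tilt 0.09 w 91.9 F [-0.1  0.3 -0.8]
turn [-0.1  0.  -0.1] shift [89.  -2.2 -1.6] rows >= 2.1 phi target -0.926
```

View pics/z4.png

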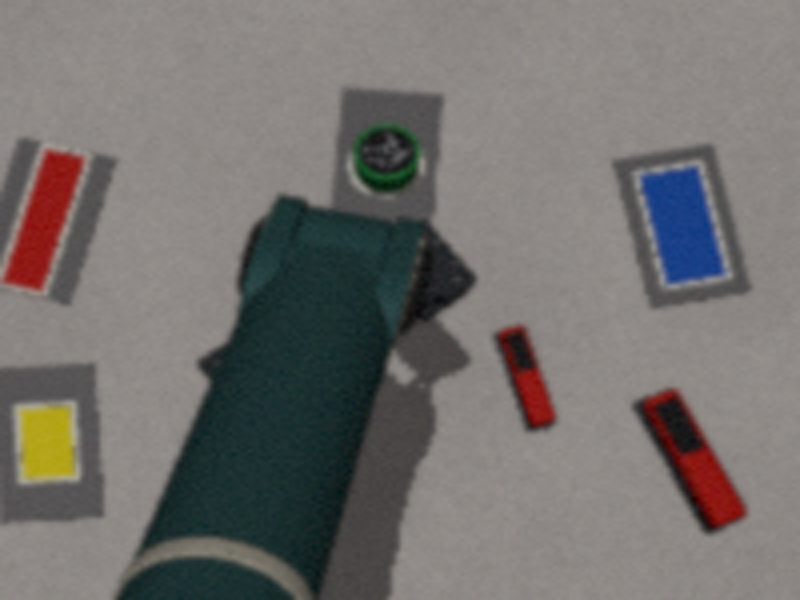

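The tub stands on its disc, about 2 mm off by the fit; it is at (387,158) in the zoomed picture. Next is the stamp: I'll descend and close on it.

Emit:
jog_arm(
  motion=[0, 0, 0, 8, -1, -1, 1, 0, 0, 0, 22, -1, -1, 1, 0, 0, 0, 42, -1, -1, 1, 0, 0, 0, 62, -1, -1, 1, 0, 0, 0, 78, -1, -1, 1, 0, 0, 0, 87, -1, -1, 1, 0, 0, 0, 89, -1, -1, 1, 0, 0, 0, 89, -1, -1, 1, 0, 0, 0, 89, -1, -1, 1],
)

```text
time: 11.18
eef_pos: [470.5, 14.0, 43.0]
eef_rot: [0.976, 1.57, 0.047]
contact_force: [-0.2, -0.5, 0.1]
width: 91.7
```

```bash
python3 go.py 470 14 43 .645
```

```text
t 11.1833 p [470.5  14.   43. ] phi -0.928 phi-az -0.958 q7 -0.561 tilt 0.04 w 91.7 F [-0.2 -0.5  0.1]
turn [-0.1  0.  -0. ] shift [-0.  -0.4 -0.3] rows >= 0.0 phi target -0.926
```

Emit:
jog_arm(
  motion=[0, 0, 0, 0, 0, 0, 0, 0, 0, 0, 0, 0, 0, 0, 0, 0, 0, 0, 0, 0, 0, 0, 0, 0, 0, 0, 0, 0, 0, 0, 0, 0, 0, 0, 0, 0, 0, 0, 0, 0, 0, 0, 0, 0, 0, 0, 0, 0, 0, 0, 0, 0, 0, 0, 0, 0, 0, 0, 0, 0, 0, 0, 0],
  force=15,
)

```text
time: 11.93
eef_pos: [470.2, 14.2, 42.6]
eef_rot: [-0.776, 1.571, -1.704]
contact_force: [1.0, -0.3, -0.7]
width: 33.9
```

```bash
python3 go.py 470 14 123 =
```

```text
t 11.9333 p [470.2  14.2  42.6] phi -0.928 phi-az -0.958 q7 -0.56 tilt 0.0 w 33.9 F [ 1.  -0.3 -0.7]
turn [-0.  0.  0.] shift [-80.4  -0.2   0. ] rows >= 1.9 phi target -0.928
```

Emit:
jog_arm(
  motion=[0, 0, 0, 0, 0, 0, 0, 0, 0, 0, 0, 0, 0, 0, 0, 0, 0, 0, 0, 0, 0, 0, 0, 0, 0, 0, 0, 0],
)

```text
time: 12.27
eef_pos: [470.1, 14.2, 42.6]
eef_rot: [-2.091, 1.571, -3.019]
contact_force: [-0.9, 0.2, 0.4]
width: 22.1
```

Width is 22.1 mm, so the handle is gripped. I'll lift it.

Emit:
jog_arm(
  motion=[0, 0, 0, -5, 0, 0, 0, 0, 0, 0, -15, 0, 0, 0, 0, 0, 0, -30, 0, 0, 0, 0, 0, 0, -48, 0, 0, 0, 0, 0, 0, -64, 0, 0, 0, 0, 0, 0, -75, 0, 0, 0, 0, 0, 0, -80, 0, 0, 0, 0, 0, 0, -80, 0, 0, 0],
)

```text
time: 12.93
eef_pos: [470.9, 14.5, 123.8]
eef_rot: [1.327, 1.568, 0.4]
contact_force: [0.0, 0.6, -0.8]
width: 21.9
```

```bash
python3 go.py 399 238 123 .062
```

```text
t 12.9333 p [470.9  14.5 123.8] phi -0.928 phi-az -0.959 q7 -0.687 tilt 0.15 w 21.9 F [ 0.   0.6 -0.8]
turn [-146.7    0.2   -0. ] shift [   0.9   76.5 -222. ] rows >= 20.5 phi target 1.633
```

Emit:
jog_arm(
  motion=[1.5, 0, 0, 0, 3, -9, 0, 5, 0, 0, 0, 11, -31, 0, 9, 0, 0, 0, 20, -58, 0, 13, 0, 0, 0, 30, -87, 0, 17, 0, 0, 0, 40, -116, 0, 21, 0, 0, 0, 50, -145, 0, 25, 0, 0, 0, 60, -174, 0, 29, 0, 0, 0, 69, -200, 0, 32, 0, 0, 0, 75, -217, 0, 33.3, 0, 0, 0, 76.5, -222, 0],
)

```text
time: 13.77
eef_pos: [396.6, 240.9, 121.7]
eef_rot: [-1.175, 1.569, -2.681]
contact_force: [-0.8, -0.3, -0.1]
width: 21.8
```

Emit:
jog_arm(
  motion=[0, 0, 0, 0, 0, 0, 0, 0, 0, 0, 0, 0, 0, 0, 0, 0, 0, 0, 0, 0, 0],
)

```text
time: 14.02
eef_pos: [398.3, 236.8, 122.3]
eef_rot: [-0.46, 1.57, -1.969]
contact_force: [0.2, 0.6, -1.1]
width: 21.8
```

```bash
python3 go.py 399 238 52 =
```

```text
t 14.0167 p [398.3 236.8 122.3] phi -1.51 phi-az -2.046 q7 -1.706 tilt 0.05 w 21.8 F [ 0.2  0.6 -1.1]
turn [-0.  0.  0.] shift [70.3  0.8 -1.2] rows >= 1.7 phi target -1.51
```

Emit:
jog_arm(
  motion=[0, 0, 0, 6, 0.5, -0.7, 0, 0, 0, 0, 18, 0.7, -1, 0, 0, 0, 0, 34, 0.7, -1, 0, 0, 0, 0, 50, 0.7, -1, 0, 0, 0, 0, 62, 0.7, -1, 0, 0, 0, 0, 68, 0.7, -1, 0, 0, 0, 0, 70, 0.7, -1, 0, 0, 0, 0, 70, 0.7, -1, 0, 0, 0, 0, 70, 0.7, -1, 0],
)

```text
time: 14.77
eef_pos: [399.5, 238.6, 53.0]
eef_rot: [2.07, 1.57, 0.56]
contact_force: [-0.4, -0.5, -0.6]
width: 21.8
```

```bash
python3 go.py 399 238 47 =
```

```text
t 14.7667 p [399.5 238.6  53. ] phi -1.51 phi-az -2.048 q7 -1.579 tilt 0.04 w 21.8 F [-0.4 -0.5 -0.6]
turn [-0. -0. -0.] shift [ 5.9 -0.5  0.6] rows >= 0.1 phi target -1.51
```

Emit:
jog_arm(
  motion=[0, 0, 0, 2, 0, 0, 0, 0, 0, 0, 4, 0, 0, 0, 0, 0, 0, 5.5, 0, 0, 0, 0, 0, 0, 6, 0, 0, 0, 0, 0, 0, 6, 0, 0, 0, 0, 0, 0, 6, 0, 0, 0],
)

```text
time: 15.27
eef_pos: [399.0, 238.9, 46.6]
eef_rot: [2.339, 1.571, 0.83]
contact_force: [-0.1, 0.2, -0.4]
width: 22.3
```

```bash
python3 go.py 399 238 47 =
```

```text
t 15.2667 p [399.  238.9  46.6] phi -1.509 phi-az -2.049 q7 -1.569 tilt 0.01 w 22.3 F [-0.1  0.2 -0.4]
turn [-0. -0. -0.] shift [-0.4 -0.   0.9] rows >= 0.0 phi target -1.509
```

Emit:
jog_arm(
  motion=[0, 0, 0, 0.3, 0, 0, 0.4, 0, 0, 0, 0.3, 0, 0, 1, 0, 0, 0, 0.3, 0, 0, 1, 0, 0, 0, 0.3, 0, 0, 1, 0, 0, 0, 0.3, 0, 0, 1, 0, 0, 0, -3, 0, 0, 1, 0, 0, 0, -15, 0, 0, 1, 0, 0, 0, -40, 0, 0, 1, 0, 0, 0, -70, 0, 0, 1, 0, 0, 0, -85, 0, 0, 1],
)

```text
time: 16.1
eef_pos: [400.0, 238.9, 134.0]
eef_rot: [2.145, 1.568, 0.635]
contact_force: [0.8, -0.4, -0.4]
width: 86.7
```

```bash
python3 go.py 385 -256 132 .444
```

```text
t 16.1 p [400.  238.9 134. ] phi -1.51 phi-az -2.049 q7 -1.723 tilt 0.14 w 86.7 F [ 0.8 -0.4 -0.4]
turn [-22.   -0.1  -0.1] shift [  1.2 -45.  493.1] rows >= 11.9 phi target -1.127
```

Emit:
jog_arm(
  motion=[-0.5, 0, 0, 0, 3, 10, 1, -1.5, 0, 0, 0, 10, 34, 1, -3, 0, 0, 0, 19, 64, 1, -4.5, 0, 0, 0, 29, 97, 1, -6, 0, 0, 0, 39, 130, 1, -7.5, 0, 0, 0, 49, 162, 1, -9, 0, 0, 0, 59, 193, 1, -10, 0, 0, 0, 67, 220, 1, -11, 0, 0, 0, 73, 238, 1, -11, 0, 0, 0, 75, 244, 1],
)

```text
time: 16.93
eef_pos: [489.7, -3.6, 132.1]
eef_rot: [0.665, 1.569, -0.657]
contact_force: [-0.2, 0.1, -0.9]
width: 92.2
```

Emit:
jog_arm(
  motion=[0, 0, 0, 0, 0, 0, 1],
)

```text
time: 17.02
eef_pos: [489.1, -1.7, 131.8]
eef_rot: [0.643, 1.57, -0.678]
contact_force: [-0.3, 0.5, -0.3]
width: 92.0
```

```bash
python3 go.py 385 -256 130 .444
```

```text
t 17.0167 p [489.1  -1.7 131.8] phi -1.321 phi-az -1.318 q7 -0.988 tilt 0.04 w 92.0 F [-0.3  0.5 -0.3]
turn [-11.1   0.   -0. ] shift [   1.9 -163.8  220.7] rows >= 6.6 phi target -1.127
```

Emit:
jog_arm(
  motion=[-0.5, 0, 0, 0, -7, 10, 1, -1.5, 0, 0, 0, -24, 32, 1, -3, 0, 0, 0, -45, 60, 1, -4.5, 0, 0, 0, -66, 89, 1, -6, 0, 0, 0, -88, 118, 1, -7.5, 0, 0, 0, -109, 147, 1, -9, 0, 0, 0, -129, 174, 1, -10, 0, 0, 0, -147, 198, 1, -11, 0, 0, 0, -159, 215, 1, -11.1, 0, 0, 1, -164, 220.7, 1],
)

```text
time: 17.85
eef_pos: [384.8, -256.2, 130.9]
eef_rot: [0.524, 1.57, -0.602]
contact_force: [-0.1, -0.0, -0.9]
width: 91.8
```

Emit:
jog_arm(
  motion=[0, 0, 0, 0, 0, 0, 1, 0, 0, 0, 0, 0, 0, 1, 0, 0, 0, 0, 0, 0, 1],
)

```text
time: 18.1
eef_pos: [386.3, -252.8, 130.3]
eef_rot: [2.984, 1.57, 1.863]
contact_force: [0.1, -0.4, -0.1]
width: 91.9
```

```bash
python3 go.py 385 -256 36 .444; ZB=4 python3 look.py 6 stamp;ZB=0 python3 look.py 7 stapler stapler_pad stamp_pad
```

```text
t 18.1 p [ 386.3 -252.8  130.3] phi -1.121 phi-az -0.541 q7 -0.235 tilt 0.07 w 91.9 F [ 0.1 -0.4 -0.1]
turn [ 0.3 -0.1 -0. ] shift [94.3 -2.5  2.4] rows >= 2.3 phi target -1.127
stamp top [(0.82, [222.0, 213.0], 259)]
stamp side [(0.85, [177.0, 242.0], 255)]
  topfit [4.00694e+02 2.38801e+02 5.10000e-02 1.43000e-01]
  both [4.00080e+02 2.38725e+02 5.00000e-02 2.41000e-01] side [ 3.97730e+02  2.35794e+02 -3.26000e-01  3.09000e-01]
stapler top [(0.77, [291.0, 399.0], 985), (0.64, [207.0, 330.0], 240)]
stapler side [(0.69, [281.0, 298.0], 652), (0.68, [323.0, 247.0], 1400)]
  topfit [ 189.714 -339.705    1.649    0.439]
  both [ 189.505 -338.817    1.65     0.415] side [ 187.567 -338.359    1.676    0.387]
  topfit [ 4.50310e+02 -1.32211e+02  1.26000e-01  1.19100e+00]
stapler_pad top [(0.94, [163.0, 213.0], 1143)]
stapler_pad side [(0.63, [258.0, 364.0], 1001)]
  topfit [6.04626e+02 2.43311e+02 2.90000e+00 4.20000e-02]
stamp_pad top [(0.57, [227.0, 220.0], 862)]
stamp_pad side [(0.96, [183.0, 239.0], 440)]
  topfit [3.99521e+02 2.37261e+02 6.80000e-02 3.89000e-01]
  both [3.99676e+02 2.37998e+02 7.00000e-02 4.83000e-01] side [3.99346e+02 2.39407e+02 6.90000e-02 5.60000e-01]
```

View pics/side7.png

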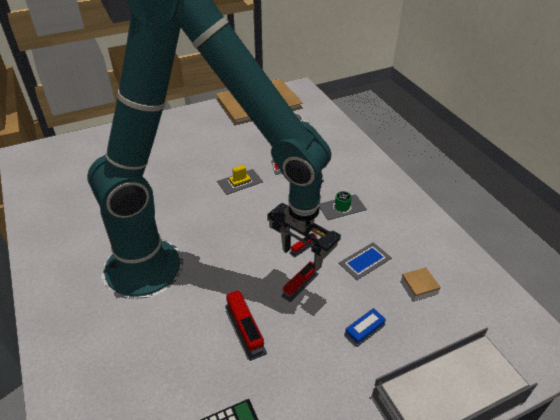

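View pics/top7.png

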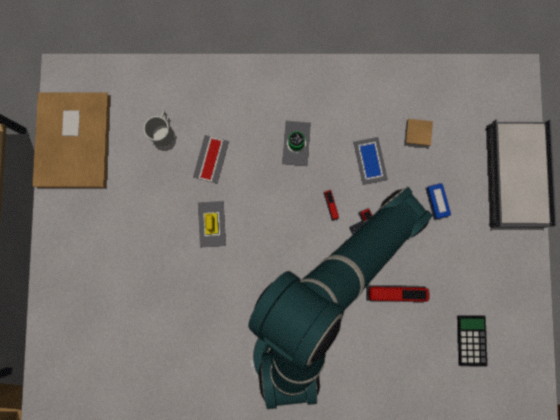

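The stamp sits on its yellow silhouette at (240,176) in the side view, within about 1.5 mm by the fit. The gripper is above the middle stapler at (298,281). I'll descend.

Emit:
jog_arm(
  motion=[0, 0, 0, 8, -1.5, 1.5, 1, 0, 0, 0, 24, -2, 2, 1, 0, 0, 0, 44, -2, 2, 1, 0, 0, 0, 64, -2, 2, 1, 0, 0, 0, 80, -2, 2, 1, 0, 0, 0, 90, -2, 2, 1, 0, 0, 0, 94, -2, 2, 1, 0, 0, 0, 94, -2, 2, 1, 0, 0, 0, 94, -2, 2, 1],
)

```text
time: 19.45
eef_pos: [384.6, -258.0, 36.8]
eef_rot: [0.297, 1.57, -0.827]
contact_force: [0.5, 0.0, -0.6]
width: 91.8
```

```bash
python3 go.py 385 -256 36 .444
```

```text
t 19.45 p [ 384.6 -258.    36.8] phi -1.124 phi-az -0.533 q7 -0.056 tilt 0.03 w 91.8 F [ 0.5  0.  -0.6]
turn [ 0.2  0.  -0. ] shift [ 0.8  1.2 -1.6] rows >= 0.1 phi target -1.127
```

Emit:
jog_arm(
  motion=[0, 0, 0, 0.5, 1, -1, 0.5, 0, 0, 0, 0.5, 1, -1, 0, 0, 0, 0, 0.5, 1, -1, 0, 0, 0, 0, 0.5, 1, -1, 0, 0, 0, 0, 0.5, 1, -1, 0, 0, 0, 0, 0.5, 1, -1, 0, 0, 0, 0, 0.5, 1, -1, 0, 0, 0, 0, 0.5, 1, -1, 0, 0, 0, 0, 0.5, 1, -1, 0, 0, 0, 0, 0.5, 1, -1, 0],
  force=30,
)

```text
time: 20.28
eef_pos: [384.9, -256.1, 36.1]
eef_rot: [-3.075, 1.57, 2.085]
contact_force: [-1.2, 0.8, 1.0]
width: 29.9
```

Emit:
jog_arm(
  motion=[0, 0, 0, 0, 0, 0, 0, 0, 0, 0, 0, 0, 0, 0, 0, 0, 0, 0, 0, 0, 0],
)

```text
time: 20.53
eef_pos: [384.9, -256.1, 36.0]
eef_rot: [-3.084, 1.57, 2.076]
contact_force: [-0.9, 0.3, 1.5]
width: 30.3
```

```bash
python3 go.py 385 -256 136 =
```

```text
t 20.5333 p [ 384.9 -256.1   36. ] phi -1.124 phi-az -0.536 q7 -0.058 tilt 0.02 w 30.3 F [-0.9  0.3  1.5]
turn [ 0. -0.  0.] shift [-100.     0.2   -0.1] rows >= 2.4 phi target -1.124
```

Emit:
jog_arm(
  motion=[0, 0, 0, -4, 0, 0, 0, 0, 0, 0, -12, 0, 0, 0, 0, 0, 0, -26, 0, 0, 0, 0, 0, 0, -44, 0, 0, 0, 0, 0, 0, -62, 0, 0, 0, 0, 0, 0, -78, 0, 0, 0, 0, 0, 0, -90, 0, 0, 0, 0, 0, 0, -98, 0, 0, 0, 0, 0, 0, -100, 0, 0, 0, 0, 0, 0, -100, 0, 0, 0],
)

```text
time: 21.37
eef_pos: [385.3, -256.1, 136.6]
eef_rot: [1.101, 1.57, -0.023]
contact_force: [0.3, 1.1, -2.2]
width: 29.6
```

```bash
python3 go.py 604 245 136 2.90; python3 go.py 500 0 136 2.9
```

```text
t 21.3667 p [ 385.3 -256.1  136.6] phi -1.123 phi-az -0.536 q7 -0.237 tilt 0.07 w 29.6 F [ 0.3  1.1 -2.2]
turn [-1.405e+02  1.000e-01  0.000e+00] shift [   0.8  414.1 -357.1] rows >= 19.6 phi target 1.329
t 21.3667 p [ 385.3 -256.1  136.6] phi -1.123 phi-az -0.536 q7 -0.237 tilt 0.07 w 29.6 F [ 0.3  1.1 -2.2]
turn [-1.405e+02  1.000e-01  0.000e+00] shift [   0.7  214.3 -181.2] rows >= 19.6 phi target 1.329
```

Emit:
jog_arm(
  motion=[1, 0, 0, 0, 8, -7, 0, 3, 0, 0, 0, 26, -22, 0, 5, 0, 0, 0, 50, -43, 0, 7.5, 0, 0, 0, 76, -66, 0, 10, 0, 0, 0, 102, -88, 0, 12.5, 0, 0, 0, 128, -110, 0, 15, 0, 0, 0, 154, -133, 0, 17.5, 0, 0, 0, 180, -155, 0, 19, 0, 0, 0, 199, -171, 0, 20, 0, 0, 0, 207, -178.5, 0],
)

```text
time: 22.2
eef_pos: [495.2, -1.7, 135.0]
eef_rot: [-1.778, 1.57, 3.036]
contact_force: [-0.0, -0.3, -1.3]
width: 30.0
```

Emit:
jog_arm(
  motion=[0, 0, 0, 0, 0, 0, 0, 0, 0, 0, 0, 0, 0, 0],
)

```text
time: 22.37
eef_pos: [493.7, -5.8, 135.3]
eef_rot: [-1.093, 1.569, -2.564]
contact_force: [0.5, -0.4, -1.5]
width: 29.8
```

```bash
python3 go.py 604 245 125 =
```

```text
t 22.3667 p [493.7  -5.8 135.3] phi -1.471 phi-az -1.459 q7 -1.103 tilt 0.12 w 29.8 F [ 0.5 -0.4 -1.5]
turn [-0.   0.1  0.1] shift [   9.8  134.8 -238.6] rows >= 6.6 phi target -1.471
```

Emit:
jog_arm(
  motion=[1, 0, 0, 0, 5, -9, 0, 3, 0, 0, 1, 17, -30, 0, 5, 0, 0, 2, 33, -58, 0, 7.5, 0, 0, 3, 50, -88, 0, 10, 0, 0, 4, 67, -118, 0, 12.5, 0, 0, 5, 84, -148, 0, 15, 0, 0, 7, 101, -178, 0, 17.5, 0, 0, 8, 117, -207, 0, 19, 0, 0, 9, 129, -228, 0, 19.5, 0, 0, 10, 134.5, -237, 0],
)

```text
time: 23.2
eef_pos: [605.6, 245.4, 125.2]
eef_rot: [-1.805, 1.571, 2.667]
contact_force: [0.3, 0.4, -0.6]
width: 30.0
```

Emit:
jog_arm(
  motion=[0, 0, 0, 0, 0, 0, 0, 0, 0, 0, 0, 0, 0, 0, 0, 0, 0, 0, 0, 0, 0],
)

```text
time: 23.45
eef_pos: [604.8, 239.8, 126.1]
eef_rot: [-0.243, 1.569, -2.06]
contact_force: [0.2, -0.2, -1.4]
width: 29.9
```

```bash
python3 go.py 604 245 46 =;  ZB=86 python3 look.py 8 stapler
```

```text
t 23.45 p [604.8 239.8 126.1] phi -1.816 phi-az -2.194 q7 -1.764 tilt 0.09 w 29.9 F [ 0.2 -0.2 -1.4]
turn [-0.   0.1  0. ] shift [80.1 -2.  -5. ] rows >= 1.9 phi target -1.816
stapler top [(0.77, [291.0, 397.0], 950), (0.68, [204.0, 332.0], 239), (0.6, [159.0, 206.0], 269)]
stapler side [(0.83, [144.0, 287.0], 396), (0.69, [324.0, 245.0], 1432), (0.56, [246.0, 303.0], 363)]
  topfit [ 194.516 -320.853    1.635    0.35 ]
  both [ 189.433 -324.931    1.543    0.619] side [ 1.71100e+02 -3.91482e+02  1.60200e+00  3.18000e-01]
  topfit [ 4.76895e+02 -1.20329e+02  6.60000e-02  1.37900e+00]
  both [ 6.48006e+02 -7.09960e+01  7.40000e-02  1.00000e+00] side [ 5.06229e+02 -6.96630e+01 -2.01000e-01  1.00000e+00]
  topfit [605.284 241.103   2.928   1.403]
```

View pics/side8.png

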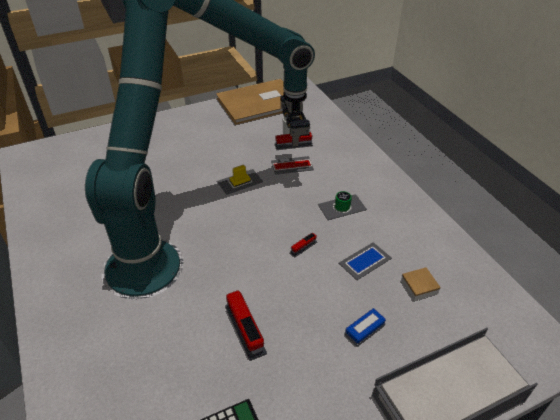

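Emit:
jog_arm(
  motion=[0, 0, 0, 6, -1, -2, 0, 0, 0, 0, 18, -2, -4, 0, 0, 0, 0, 34, -2, -4, 0, 0, 0, 0, 50, -2, -4, 0, 0, 0, 0, 64, -2, -4, 0, 0, 0, 0, 74, -2, -4, 0, 0, 0, 0, 78, -2, -4, 0, 0, 0, 0, 79, -2, -4, 0, 0, 0, 0, 79, -2, -4, 0, 0, 0, 0, 79, -2, -4, 0],
)

```text
time: 24.48
eef_pos: [604.6, 247.6, 47.7]
eef_rot: [2.043, 1.57, 0.23]
contact_force: [-0.4, -0.4, -1.9]
width: 29.5
```

```bash
python3 go.py 603.7 245 40.2 2.9
```

```text
t 24.4833 p [604.6 247.6  47.7] phi -1.813 phi-az -2.202 q7 -1.715 tilt 0.07 w 29.5 F [-0.4 -0.4 -1.9]
turn [ 1.8e+02 -1.0e-01  0.0e+00] shift [ 7.5 -0.3  2.7] rows >= 25.1 phi target 1.329
```

Emit:
jog_arm(
  motion=[0, 0, 0, 1.5, 0, 1.5, 0, 0, 0, 0, 3.5, 0, 2.3, 0, 0, 0, 0, 5.5, 0, 2.3, 0, 0, 0, 0, 6.5, 0, 2.3, 0, 0, 0, 0, 7, 0, 2.3, 0, 0, 0, 0, 7.3, 0, 2.3, 0, 0, 0, 0, 7.3, 0, 2.3, 0],
)

```text
time: 25.07
eef_pos: [603.5, 245.4, 40.1]
eef_rot: [-2.485, 1.57, 1.985]
contact_force: [-1.4, -0.6, 2.3]
width: 29.8
```

```bash
python3 go.py 603.7 245 40.2 =
```

```text
t 25.0667 p [603.5 245.4  40.1] phi -1.813 phi-az -2.199 q7 -1.706 tilt 0.02 w 29.8 F [-1.4 -0.6  2.3]
turn [ 0. -0.  0.] shift [-0.1  0.3  0.4] rows >= 0.0 phi target -1.813
```

Contact is starting: Fz went from about −1.8 to +2.3 N. I'll release and retreat.

Emit:
jog_arm(
  motion=[0, 0, 0, 0, 0, 0, 0.4, 0, 0, 0, 0, 0, 0, 1, 0, 0, 0, 0, 0, 0, 1, 0, 0, 0, 0, 0, 0, 1, 0, 0, 0, 0, 0, 0, 1, 0, 0, 0, -3, 0, 0, 1, 0, 0, 0, -15, 0, 0, 1, 0, 0, 0, -40, 0, 0, 1, 0, 0, 0, -70, 0, 0, 1, 0, 0, 0, -100, 0, 0, 1],
)

```text
time: 25.9
eef_pos: [603.3, 245.0, 141.5]
eef_rot: [-0.248, 1.57, -2.061]
contact_force: [1.0, 0.3, 0.8]
width: 91.9
```

Emit:
jog_arm(
  motion=[0, 0, 0, 0, 0, 0, 1],
)

```text
time: 25.98
eef_pos: [607.2, 245.8, 146.8]
eef_rot: [2.228, 1.561, 0.414]
contact_force: [0.6, -0.3, -0.2]
width: 91.5
```

```bash
python3 go.py 471 -459 140 .247;python3 go.py 540 -80 140 =
```

```text
t 25.9833 p [607.2 245.8 146.8] phi -1.814 phi-az -2.198 q7 -1.779 tilt 0.59 w 91.5 F [ 0.6 -0.3 -0.2]
turn [-28.1  -0.2  -0.5] shift [  2.6  37.1 716.9] rows >= 17.2 phi target -1.324
t 25.9833 p [607.2 245.8 146.8] phi -1.814 phi-az -2.198 q7 -1.779 tilt 0.59 w 91.5 F [ 0.6 -0.3 -0.2]
turn [-0.  -0.4 -0.5] shift [  4.8  13.  332.4] rows >= 8.0 phi target -1.814
```

Emit:
jog_arm(
  motion=[-0.5, 0, 0, 0, 0, 12, 1, -1.5, 0, 0, 0, 1, 42, 1, -3, 0, 0, 0, 3, 80, 1, -5, 0, 0, 0, 5, 120, 1, -6.5, 0, 0, 0, 7, 160, 1, -8, 0, 0, 0, 9, 200, 1, -9.5, 0, 0, 0, 11, 240, 1, -11, 0, 0, 0, 13, 278, 1, -13, 0, 0, 0, 16, 310, 1, -14, 0, 0, 0, 18, 335, 1],
)

```text
time: 26.82
eef_pos: [538.2, -87.9, 139.4]
eef_rot: [-1.298, 1.569, -2.868]
contact_force: [0.5, 0.2, 0.6]
width: 91.9
```

Emit:
jog_arm(
  motion=[0, 0, 0, 0, 0, 0, 1, 0, 0, 0, 0, 0, 0, 1],
)

```text
time: 26.98
eef_pos: [539.1, -86.3, 139.4]
eef_rot: [-1.689, 1.569, 3.021]
contact_force: [1.0, 1.0, 0.3]
width: 92.0
```

```bash
python3 go.py 471 -459 130 .247; ZB=4 python3 look.py 9 stapler eraser
```

```text
t 26.9833 p [539.1 -86.3 139.4] phi -1.573 phi-az -1.414 q7 -1.028 tilt 0.08 w 92.0 F [1.  1.  0.3]
turn [-14.3  -0.    0.1] shift [  9.4 -67.3 372.9] rows >= 9.1 phi target -1.324
stapler top [(0.94, [156.0, 212.0], 545), (0.83, [292.0, 397.0], 1027), (0.77, [207.0, 333.0], 234), (0.31, [133.0, 160.0], 716)]
stapler side [(0.91, [323.0, 246.0], 1356), (0.86, [160.0, 286.0], 404), (0.77, [245.0, 302.0], 276)]
  topfit [6.03218e+02 2.44046e+02 2.89000e+00 7.10000e-02]
  both [6.01417e+02 2.44541e+02 2.89900e+00 2.57000e-01] side [5.97146e+02 2.46274e+02 2.95200e+00 4.21000e-01]
  topfit [ 190.35  -335.191    1.652    0.459]
  both [ 188.711 -343.997    1.629    0.416] side [ 187.084 -342.718    1.653    0.365]
  topfit [ 4.55844e+02 -1.31608e+02  1.20000e-01  1.25600e+00]
  both [ 457.159 -129.406    0.556    1.355] side [ 461.543 -130.607    0.649    1.24 ]
  topfit [7.05066e+02 4.00738e+02 1.41000e-01 6.08000e-01]
eraser top [(0.79, [201.0, 438.0], 610)]
eraser side [(0.93, [328.0, 367.0], 876)]
  topfit [ 4.70383e+02 -4.56715e+02  2.77000e-01  9.80000e-02]
  both [ 4.68801e+02 -4.58308e+02  2.73000e-01  1.08000e-01] side [ 4.67108e+02 -4.60044e+02  2.63000e-01  7.10000e-02]
```

The stapler is down within about 1 mm of its pad fit. Eraser next.

Emit:
jog_arm(
  motion=[-1, 0, 0, 0, -2, 12, 1, -3, 0, 0, 1, -7, 42, 1, -5, 0, 0, 2, -15, 81, 1, -6.5, 0, 0, 3, -22, 121, 1, -8, 0, 0, 4, -29, 161, 1, -9.5, 0, 0, 5, -36, 201, 1, -11, 0, 0, 6, -43, 241, 1, -12.5, 0, 0, 7, -50, 281, 1, -14, 0, 0, 8, -58, 320, 1, -15, 0, 0, 9, -64, 352, 1],
)

```text
time: 28.12
eef_pos: [476.6, -438.7, 130.7]
eef_rot: [-0.678, 1.57, -1.984]
contact_force: [-0.1, -0.5, -0.7]
width: 92.0
```

Emit:
jog_arm(
  motion=[0, 0, 0, 0, 0, 0, 1, 0, 0, 0, 0, 0, 0, 1],
)

```text
time: 28.28
eef_pos: [476.2, -437.9, 130.4]
eef_rot: [-1.318, 1.57, -2.628]
contact_force: [0.4, 0.6, 0.0]
width: 91.8
```

```bash
python3 go.py 470 -458.3 65 .26
```

```text
t 28.2833 p [ 476.2 -437.9  130.4] phi -1.31 phi-az -0.566 q7 -0.211 tilt 0.06 w 91.8 F [0.4 0.6 0. ]
turn [0.  0.  0.1] shift [ 65.4 -11.2  18.1] rows >= 1.7 phi target -1.311
```

Emit:
jog_arm(
  motion=[0, 0, 0, 4, -4, 6, 1, 0, 0, 0, 14, -8, 12, 1, 0, 0, 0, 30, -11, 18, 1, 0, 0, 0, 48, -11, 18, 1, 0, 0, 0, 62, -11, 18, 1, 0, 0, 0, 65, -11, 18, 1, 0, 0, 0, 65, -11, 18, 1, 0, 0, 0, 65, -11, 18, 1],
)

```text
time: 28.95
eef_pos: [471.9, -456.2, 65.9]
eef_rot: [0.273, 1.571, -1.032]
contact_force: [0.0, 0.1, 0.6]
width: 91.9
```

```bash
python3 go.py 470 -458.3 26 .26
```

```text
t 28.95 p [ 471.9 -456.2   65.9] phi -1.306 phi-az -0.537 q7 -0.14 tilt 0.0 w 91.9 F [0.  0.1 0.6]
turn [ 0.3  0.  -0. ] shift [39.9 -2.4  1.5] rows >= 1.0 phi target -1.311
```

Emit:
jog_arm(
  motion=[0, 0, 0, 6, -0.5, 0, 1, 0, 0, 0, 18, -1, 0.5, 1, 0, 0, 0, 30, -1, 0.5, 1, 0, 0, 0, 37, -1, 0.5, 1, 0, 0, 0, 39.5, -1, 0.5, 1, 0, 0, 0, 39.5, -1, 0.5, 1, 0, 0, 0, 39.5, -1, 0.5, 0.5, 0, 0, 0, 39.5, -1, 0.5, 0, 0, 0, 0, 39.5, -1, 0.5, 0, 0, 0, 0, 39.5, -1, 0.5, 0],
  force=20,
)

```text
time: 29.78
eef_pos: [470.9, -457.5, 26.8]
eef_rot: [0.733, 1.57, -0.574]
contact_force: [-0.4, 0.4, 0.4]
width: 67.3
```

Emit:
jog_arm(
  motion=[0, 0, 0, 0, 0, 0, 0, 0, 0, 0, 0, 0, 0, 0, 0, 0, 0, 0, 0, 0, 0, 0, 0, 0, 0, 0, 0, 0, 0, 0, 0, 0, 0, 0, 0, 0, 0, 0, 0, 0, 0, 0],
)

```text
time: 30.28
eef_pos: [470.8, -457.3, 26.5]
eef_rot: [0.861, 1.57, -0.445]
contact_force: [-0.4, 0.6, 2.4]
width: 47.9
```

```bash
python3 go.py 470 -458.3 126 =
```

```text
t 30.2833 p [ 470.8 -457.3   26.5] phi -1.307 phi-az -0.536 q7 -0.112 tilt 0.02 w 47.9 F [-0.4  0.6  2.4]
turn [ 0.  0. -0.] shift [-99.5  -1.    0.7] rows >= 2.4 phi target -1.307
```

Emit:
jog_arm(
  motion=[0, 0, 0, -4, 0, 0, 0, 0, 0, 0, -12, 0, 0, 0, 0, 0, 0, -26, 0, 0, 0, 0, 0, 0, -44, 0, 0, 0, 0, 0, 0, -60, 0, 0, 0, 0, 0, 0, -72, 0, 0, 0, 0, 0, 0, -79, 0, 0, 0, 0, 0, 0, -80, 0, 0, 0, 0, 0, 0, -80, 0, 0, 0],
)

```text
time: 31.03
eef_pos: [470.9, -457.2, 106.8]
eef_rot: [1.126, 1.57, -0.181]
contact_force: [-0.6, -0.3, -0.8]
width: 48.0
```

```bash
python3 go.py 601 -254 100 .21
```

```text
t 31.0333 p [ 470.9 -457.2  106.8] phi -1.307 phi-az -0.536 q7 -0.165 tilt 0.05 w 48.0 F [-0.6 -0.3 -0.8]
turn [ 3.1  0.  -0. ] shift [   6.8  178.6 -162.1] rows >= 5.8 phi target -1.361
```

Emit:
jog_arm(
  motion=[0.2, 0, 0, 0, 7, -6, 0, 0.6, 0, 0, 0, 23, -21, 0, 1, 0, 0, 1, 44, -40, 0, 1.4, 0, 0, 2, 67, -61, 0, 1.8, 0, 0, 3, 90, -82, 0, 2.2, 0, 0, 4, 113, -103, 0, 2.6, 0, 0, 5, 136, -123, 0, 2.9, 0, 0, 6, 157, -142, 0, 3.1, 0, 0, 6.5, 172, -156, 0, 3.1, 0, 0, 6.8, 178.5, -162, 0],
)

```text
time: 31.87
eef_pos: [602.6, -248.9, 97.8]
eef_rot: [-2.886, 1.568, 2.042]
contact_force: [0.9, 0.2, -1.4]
width: 48.0
```

Emit:
jog_arm(
  motion=[0, 0, 0, 0, 0, 0, 0, 0, 0, 0, 0, 0, 0, 0, 0, 0, 0, 0, 0, 0, 0],
)

```text
time: 32.12
eef_pos: [599.3, -256.4, 99.4]
eef_rot: [-0.889, 1.569, -2.252]
contact_force: [0.6, 0.2, -0.7]
width: 48.2
```

```bash
python3 go.py 601 -254 38 .21
```

```text
t 32.1167 p [ 599.3 -256.4   99.4] phi -1.364 phi-az -0.959 q7 -0.572 tilt 0.09 w 48.2 F [ 0.6  0.2 -0.7]
turn [-0.2  0.1  0.1] shift [61.4  2.2 -2. ] rows >= 1.5 phi target -1.361
```

Emit:
jog_arm(
  motion=[0, 0, 0, 5, 0, 0, 0, 0, 0, 0, 16, 0.5, -0.5, 0, 0, 0, 0, 32, 0.5, -0.5, 0, 0, 0, 0, 46, 0.5, -0.5, 0, 0, 0, 0, 57, 0.5, -0.5, 0, 0, 0, 0, 61, 0.5, -0.5, 0, 0, 0, 0, 61, 0.5, -0.5, 0, 0, 0, 0, 61, 0.5, -0.5, 0, 0, 0, 0, 61, 0.5, -0.5, 0],
)

```text
time: 32.87
eef_pos: [601.5, -254.1, 39.0]
eef_rot: [0.845, 1.57, -0.516]
contact_force: [-0.3, -0.0, -0.8]
width: 48.0
```

```bash
python3 go.py 601 -254 31 .21
```

```text
t 32.8667 p [ 601.5 -254.1   39. ] phi -1.361 phi-az -0.961 q7 -0.532 tilt 0.06 w 48.0 F [-0.3 -0.  -0.8]
turn [-0.  0. -0.] shift [ 8.  -0.5 -0.2] rows >= 0.2 phi target -1.361
```

Emit:
jog_arm(
  motion=[0, 0, 0, 2, -0.3, 0, 0, 0, 0, 0, 4, -0.3, 0, 0, 0, 0, 0, 6, -0.3, 0, 0, 0, 0, 0, 7.5, -0.3, 0, 0, 0, 0, 0, 8, -0.3, 0, 0, 0, 0, 0, 8.3, -0.3, 0, 0, 0, 0, 0, 8.3, -0.3, 0, 0, 0, 0, 0, 8.3, -0.3, 0, 0],
)

```text
time: 33.53
eef_pos: [600.8, -253.7, 30.4]
eef_rot: [2.393, 1.57, 1.032]
contact_force: [-1.2, 1.4, 3.4]
width: 47.8
```

```bash
python3 go.py 601 -254 31 .21
```

```text
t 33.5333 p [ 600.8 -253.7   30.4] phi -1.361 phi-az -0.961 q7 -0.526 tilt 0.02 w 47.8 F [-1.2  1.4  3.4]
turn [-0. -0. -0.] shift [-0.6  0.1  0.3] rows >= 0.0 phi target -1.361
```

The eraser is on its pad with about 4 N of contact. I'll release it and retreat upward.

Emit:
jog_arm(
  motion=[0, 0, 0, 0, 0, 0, 0.6, 0, 0, 0, 0, 0, 0, 1, 0, 0, 0, 0, 0, 0, 1, 0, 0, 0, 0, 0, 0, 1, 0, 0, 0, 0, 0, 0, 1, 0, 0, 0, -3, 0, 0, 1, 0, 0, 0, -15, 0, 0, 1, 0, 0, 0, -40, 0, 0, 1, 0, 0, 0, -75, 0, 0, 1, 0, 0, 0, -110, 0, 0, 1],
)

```text
time: 34.37
eef_pos: [600.2, -253.8, 141.7]
eef_rot: [-1.793, 1.57, 3.129]
contact_force: [0.9, 0.2, -0.2]
width: 92.1
```

```bash
python3 go.py 380 -300 200 =
```

```text
t 34.3667 p [ 600.2 -253.8  141.7] phi -1.361 phi-az -0.961 q7 -0.602 tilt 0.07 w 92.1 F [ 0.9  0.2 -0.2]
turn [ 0.  -0.   0.1] shift [ -58.  -225.    -0.6] rows >= 5.6 phi target -1.361
```

Emit:
jog_arm(
  motion=[0, 0, 0, -10, -10, 0, 1, 0, 0, 0, -20, -35, 0, 1, 0, 0, 0, -30, -65, 0, 1, 0, 0, 0, -40, -95, 0, 1, 0, 0, 0, -48, -125, 0, 1, 0, 0, 0, -53, -155, 0, 1, 0, 0, 0, -56, -185, 0, 1, 0, 0, 0, -58, -210, 0, 1, 0, 0, 0, -58, -225, 0, 1, 0, 0, 0, -58, -225, 0, 1],
)

```text
time: 35.2
eef_pos: [377.9, -301.4, 198.7]
eef_rot: [2.331, 1.569, 0.966]
contact_force: [0.3, -0.3, -0.1]
width: 92.2
```

Emit:
jog_arm(
  motion=[0, 0, 0, 0, 0, 0, 1, 0, 0, 0, 0, 0, 0, 1, 0, 0, 0, 0, 0, 0, 1, 0, 0, 0, 0, 0, 0, 1],
)

```text
time: 35.53
eef_pos: [381.8, -300.3, 198.0]
eef_rot: [-1.001, 1.57, -2.36]
contact_force: [-0.9, -0.3, 0.8]
width: 91.8
```

```bash
ZB=4 python3 look.py 10 stapler eraser stamp tub mug notes; python3 -c "
import cv2
for n in('top','side'):
  im=cv2.imread(f'pics/{n}10.png')
  c=im[95:320,110:410] if n=='top' else im[60:320,160:460]
  cv2.imwrite(f'pics/z10{n}.png',cv2.resize(c,(690,int(690*c.shape[0]/c.shape[1])),interpolation=cv2.INTER_CUBIC))"
```

```text
stapler top [(0.82, [293.0, 408.0], 611), (0.63, [156.0, 210.0], 521), (0.49, [203.0, 332.0], 267)]
stapler side [(0.82, [322.0, 246.0], 1471), (0.67, [246.0, 301.0], 216), (0.58, [163.0, 280.0], 196)]
  topfit [ 1.88563e+02 -3.51721e+02  1.63400e+00  2.43000e-01]
  both [ 1.87803e+02 -3.51033e+02  1.63200e+00  3.33000e-01] side [ 185.462 -349.613    1.664    0.408]
  topfit [6.03403e+02 2.44233e+02 2.91000e+00 1.04000e-01]
  both [603.453 244.262   2.904   0.864] side [602.466 243.035   2.83    1.614]
  topfit [ 4.66891e+02 -1.29625e+02  1.57000e-01  9.83000e-01]
  both [ 473.731 -119.056    0.592    1.508] side [487.376 -88.606   1.04    1.399]
eraser top [(0.62, [158.0, 372.0], 667)]
eraser side [(0.76, [257.0, 367.0], 690)]
  topfit [ 6.01732e+02 -2.55297e+02  1.93000e-01  8.00000e-02]
  both [ 5.99217e+02 -2.54178e+02  2.23000e-01  8.10000e-02] side [ 5.98014e+02 -2.54203e+02  2.18000e-01  4.90000e-02]
stamp top [(0.61, [220.0, 211.0], 272), (0.3, [225.0, 221.0], 881)]
stamp side [(0.87, [178.0, 237.0], 323)]
  topfit [4.02896e+02 2.38919e+02 2.60000e-02 9.40000e-02]
  both [4.00250e+02 2.38834e+02 3.10000e-02 1.24000e-01] side [3.97730e+02 2.37553e+02 7.70000e-02 9.30000e-02]
  topfit [447.527 242.781  -1.505   0.726]
tub top [(0.5, [138.0, 297.0], 240)]
tub side [(0.63, [201.0, 341.0], 269)]
  topfit [ 6.56133e+02 -2.28470e+01  4.93000e-01  1.80000e-01]
  both [ 6.54605e+02 -2.23650e+01  1.13000e-01  1.67000e-01] side [ 6.55487e+02 -2.07850e+01  1.71000e-01  1.44000e-01]
mug top [(0.72, [224.0, 206.0], 829), (0.62, [130.0, 159.0], 736)]
mug side [(0.57, [279.0, 416.0], 843)]
  raw [3.9667e+02 2.3335e+02 8.0000e-02]
  raw [6.8524e+02 4.0483e+02 4.1000e-01]
notes top [(0.59, [131.0, 418.0], 668)]
notes side [(0.61, [281.0, 420.0], 849)]
  raw [ 681.64 -403.07    3.12]
```

View pics/z10top.png

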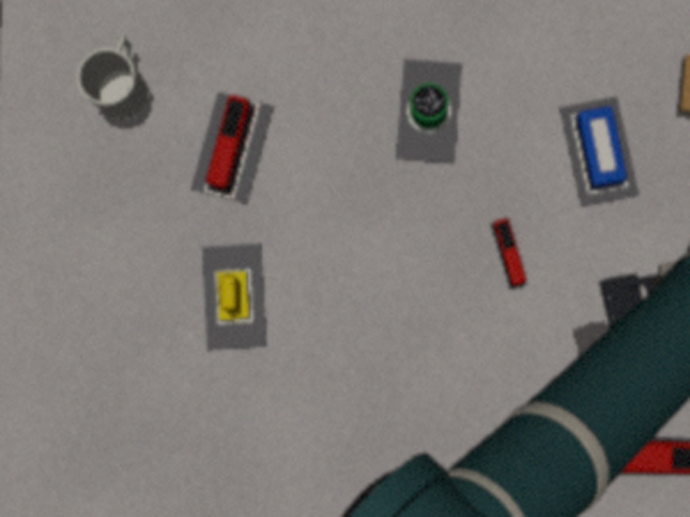

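View pics/z10side.png

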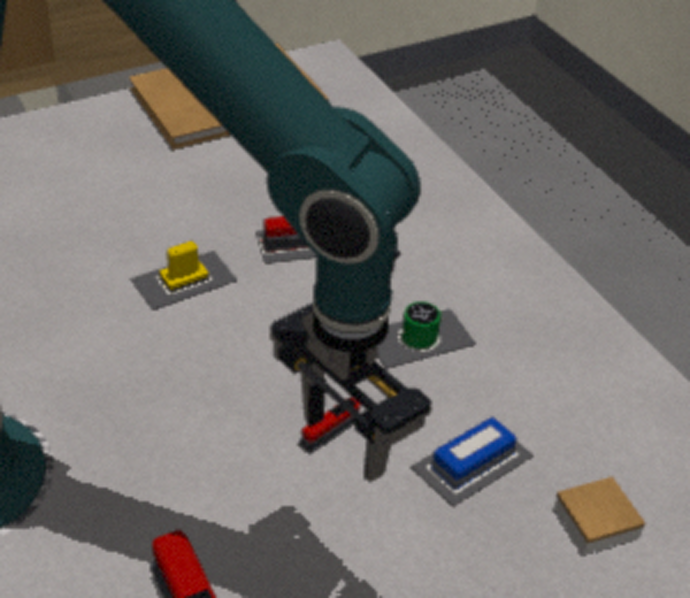

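All four stand on their silhouettes: zoomed top view stapler (229,144), tub (429,105), eraser (601,147) and stamp (233,296). The mug is at (107,77), and both mug and notes are unmoved. I'm handing the job in.

```bash
python3 -c "
from bench import *
print(close_job())"
```

```text
the job is handed in; nothing more can be done
None
```

I set the tub, stamp, stapler and eraser down on their own plates and handed the job in at about 36 s of the allowed 134 s. Of the three staplers I took the 130 mm one: its model fitted the outline, and the gripper closed at the expected 30 mm on its body.

Final fits compared with the plate centres, using the top camera alone for the stapler and both cameras for the other three:

| Object | Distance from centre | Angle off silhouette |
|---|---|---|
| stapler | about 1 mm | about 0.01 rad |
| eraser | about 1–2 mm | about 0.01 rad |
| stamp | about 1–2 mm | about 0.03 rad |
| tub | about 1 mm | not needed (round) |

- **Upright and clear:** all four look upright in the pictures, and the gripper was open and well above everything at hand-in.
- **Mug and note block:** the top camera puts each within about 3 mm of where it started.
- **Checks that disagreed:**
  - For the stamp, the top-only and side-only fits differ by about 5 mm along x (403 and 398 mm against the pad at 399 mm).
  - The last side view of the stapler was blocked by the arm and not usable, so its position rests on the top view.
  - The mug detector also gave a false hit on the stamp plate. Its side-view hit was actually the note block, so the mug check rests on the top view.

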